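# Tip a bin of turned balls over the stop strip into the catch tray

## Task

Empty the small plywood bin of wooden balls into the tray. Slide it along the loading board, without lifting it, until it stands square and flush against the stop strip with its whole width between the tray's side walls, then tip it forward over the strip so that all five balls roll out onto the tray floor. Leave the bin lying still on its side over the strip with its mouth in the tray, and leave the sanding block, the turned spindle and the screwdriver alone.

Things in the scene. Friction and masses are not known exactly. Their poses are not given: they have to be found in the camera images.
- station: Fixed wooden tipping station on the bench. Origin: at bench level (z = 0) under the middle of the stop strip's near face; x points from the loading board over the strip into the tray, y along the strip, z up. Its loading board is plywood, 250 mm deep (x -250 to 0) by 380 wide, its top 25 mm above the bench; the bin stands on it.
- strip_top (a point): Middle of the upper near edge of the stop strip (x = 0, y = 0, z = 34 mm in the station's frame). The strip is 15 mm thick (x 0 to 15), 380 mm long and stands 9 mm above the loading board.
- tray_floor (a point): Centre of the tray floor, 4 mm above the bench, beyond the strip. In the station's frame the tray's inside is x 15 to 242 mm, y -126 to 126 mm; its wall tops are 45 mm above the bench.
- bin: Loose open plywood bin on the loading board, 80 mm deep (its x) by 130 wide (its y) by 130 high, walls 8 mm and floor 4 mm thick, 0.26 to 0.46 kg. Origin: centre of its underside; z points up to the open mouth, x towards the strip (within 0.35 rad of the station's x at the start). Pushed low, about 40 mm above the board, it slides.
- bin_edge (a point): Middle of the bin's lower edge facing the strip (x = +40 mm, y = 0, z = 0 in the bin's frame); this edge goes against the strip. Pushed high on the opposite wall (about 105 mm above the board) when against the strip, the bin tips, falls over by itself once tipped 40 to 60 degrees, and comes to rest about 110 degrees from upright, mouth down in the tray.
- ball0_center (a point): Centre of one of the five wooden balls, 30 mm diameter, 11 g, lying in the bin at the start.
- ball1_center (a point): Centre of another of the balls, 30 mm diameter, 11 g, lying in the bin at the start.
- ball2_center (a point): Centre of another of the balls, 30 mm diameter, 11 g, lying in the bin at the start.
- ball3_center (a point): Centre of another of the balls, 30 mm diameter, 11 g, lying in the bin at the start.
- ball4_center (a point): Centre of another of the balls, 30 mm diameter, 11 g, lying in the bin at the start.
- sanding_block: Loose cork sanding block 110 x 62 x 32 mm on the bench beside the tray, on either side; origin at the centre of its underside. To be left alone.
- spindle: Loose turned wooden spindle standing upright, 60 mm diameter, 100 mm high, on the bench at the other side of the tray; origin at the centre of its underside. To be left alone.
- screwdriver: Loose screwdriver 200 mm long lying on the bench to the left; origin near its middle. To be left alone.
Things that resemble listed ones, but are neither listed nor needed, are in the scene too. There is more than one size of the bin; the one meant has the size given above.

How it is judged:
On the way, in this order (a step that is already met when the one before it is completed fails the run):
1. the bin stands upright, square and flush against the stop strip (lower edge within 6 mm, within 0.09 rad), its width between the tray's side walls (middle within 60 mm of the station's centre line) (x of bin_edge in the frame of station between -0.006 and 0.006 m and y of bin in the frame of station between -0.06 and 0.06 m and angle between the x axis of bin and the x axis of station, either way round below 0.09 rad and angle between bin's own z axis and vertical below 0.1 rad and height (world z) of bin below 0.03 m), for 0.2 s.
2. the bin is tipped forward by more than 1 rad with its lower edge still at the strip (70 mm at most behind its near face) (angle between bin's own z axis and vertical above 1 rad and x of bin_edge in the frame of station between -0.07 and 0.005 m and height (world z) of bin_edge below 0.065 m), for 0.1 s.
At the end, for the whole second after the job is handed in: All five balls lie on the tray floor inside the tray's walls (centres lower than 24 mm above the bench), and the bin lies still on its side over the strip: tilted 1.6 to 2.3 rad from upright, its lower edge 0 to 70 mm behind the strip's near face (angle between bin's own z axis and vertical between 1.6 and 2.3 rad and x of bin_edge in the frame of station between -0.07 and 0.005 m and linear speed of bin below 0.02 m/s and angular speed of bin below 0.1 rad/s and x of ball0_center in the frame of station between 0.015 and 0.242 m and y of ball0_center in the frame of station between -0.126 and 0.126 m and height (world z) of each of ball0_center, ball1_center, ball2_center, ball3_center, ball4_center below 0.024 m and x of ball1_center in the frame of station between 0.015 and 0.242 m and y of ball1_center in the frame of station between -0.126 and 0.126 m and x of ball2_center in the frame of station between 0.015 and 0.242 m and y of ball2_center in the frame of station between -0.126 and 0.126 m and x of ball3_center in the frame of station between 0.015 and 0.242 m and y of ball3_center in the frame of station between -0.126 and 0.126 m and x of ball4_center in the frame of station between 0.015 and 0.242 m and y of ball4_center in the frame of station between -0.126 and 0.126 m); the robot touches nothing.
It fails at once if the bin is lifted off the board while upright (more than 20 mm) (angle between bin's own z axis and vertical below 0.3 rad and height (world z) of bin above 0.045 m).
It fails at once if the sanding block is moved by more than 25 mm (distance of sanding_block from where it was at the start of the episode above 0.025 m).
It fails at once if the spindle is moved by more than 25 mm (distance of spindle from where it was at the start of the episode above 0.025 m).
It fails at once if the screwdriver is moved by more than 25 mm (distance of screwdriver from where it was at the start of the episode above 0.025 m).
It also fails if it takes over 64 s, if anything falls off the work surface, if the arm or the gripper's body presses on something with over 40 N, if the wrist force passes 120 N, or if a joint passes its speed limit or range.

## Robot

A 7-joint arm with a two-finger parallel gripper is mounted at the origin on the work surface. World frame = base frame: x ahead of the robot, y to its left, z up, the work surface at z = 0. Lengths are in m, angles in rad, forces in N, time in s.
With the tool pointing down it reaches from about 0.4 to 0.875 m from the base axis. Payload 19.3 kg.
Tool frame: the origin (TCP) lies at the very end of the fingers, on their centre line; the grasp point (between the pads) lies 19 mm behind it; z points along the fingers, y is the line along which they close (so a half turn about z gives the same grasp; the last joint's range is limited). The gripper opens to 85 mm and grips with 20 to 120 N. Pads are 22 mm wide; open, the fingers measure 114 mm over their backs; the gripper's body (76 mm by 85 mm) begins 54 mm behind the grasp point. The pads swing forward as they close: fully open they stand 13 mm farther back than shut.
Start: joints at [1.073, 0.521, -0.036, 1.599, 0.021, 1.021, -0.113], TCP at [0.259, -0.569, 0.231] pointing down, gripper open.
Joint ranges: [-2.91, 2.91], [-0.3, 2.13], [-1.5, 1.42], [0.17, 2.43], [-1.26, 4.41], [0.16, 1.93], [-2.52, 2.52]. Speed limits (rad/s): [1.89, 1.89, 2.39, 2.39, 3.01, 3.01, 3.01].

## Interface

Orientations are given as a unit quaternion [w, x, y, z].
In Python, from rig import robot, vision, models gives the robot as it stands. The module is installed in compiled form; this text tells all that it offers.
- The arm moves only by the tool play_rows, never from a script. Its argument "commands" is one flat list of numbers, 7 for each row, row after row: the closure in counts, from 0 (fully open) to 255 (shut), then the shift along the world's x, y, z in mm, then the turn, a rotation vector about the world's x, y, z in degrees. In form: [claw, tx, ty, tz, wx, wy, wz, claw, tx, ty, tz, wx, wy, wz, ...]. A call has 1 to 8 rows; each row shifts and turns the commanded pose from where the row before left it; what a row does not reach is not made up. A row lasts 1/10 s, in which the tool goes at most 50 mm and 8.59 degrees, less where a joint would pass 70% of its speed; a pose out of reach is approached as far as the arm can. A call with a gripper value outside its range is refused whole. The fingers move at their own pace and stop on an object; "force" is the grip in N (left out, the last holds). Time passes only in rows, so rows that do not move let the fingers close. It gives the time, the measured TCP pose, the force, the opening and the grip force at its end, in the units of the state.
- robot.observe(): the state, without advancing time (a new reading comes with each control period).
- vision.grab_frame(name): name is "scene" or "top" or "wrist"; returns the picture (420x560x3 uint8, red, green, blue); there is no depth.
- vision.get_calibration(name): a dict with "fx", "fy", "cx", "cy" (pixels), "dist_coeffs" ([k1, k2, p1, p2, k3] as OpenCV has them; the pictures are not rectified), "rvec" (rotation vector, rad) and "tvec" (3), from world to camera coordinates, as OpenCV has them. Camera axes: x right, y down, z forward; pixel columns grow to the right and rows downward; lengths in m; the calibration is good to about 2 mm. A picture is of the moment at which its call begins: read the wrist's pose just before it. get_calibration takes no time and is no camera call; for the wrist camera it gives the pose at the moment of the call.
- robot.finish_job(): hands the job in; it is judged then, once.
Trained networks look in the newest picture that a camera, given by its name, has taken for a name from the list of things; names that differ only in an ending like _2 or _b are one class to them, and where a whole thing is asked for, a point or a joint stands for the part that bears it (a point fixed in the world has none). Each returns a list of dicts, best first, with "score" (0 to 1); they miss things now and then, are a little off and sometimes report something else, mostly with a low value. They report only what shows in the picture. A call takes as long as a camera call. They do not tell look-alikes from the thing itself.
- models.cut_out(camera, label): "region" (420x560 bool, what is visible of it) and "bbox" ([left, top, right, bottom] in pixels, round what is visible of it).
The state is a dict: "time_s": time; "joints": joint angles; "qvel": joint speeds; "effort": joint torques, N m; "tool_pos": TCP position; "tool_rot": TCP orientation; "wrist_force": force on the tool from outside, world axes, zero at the start; "wrist_torque": the same for the moment, N m; "gripper_width": finger opening in m; "gripper_force": force on a finger pad.
Only numpy, scipy, OpenCV 4.12 (cv2) and the standard library are available. Lean on these libraries where they do the work, as an engineer would, in place of code of your own. Each camera call takes 0.05 s, during which the arm holds its last target. There are 200 camera calls.

## Working session

There is one attempt and no reset: what is moved stays moved. The work goes in short steps, Python scripts to look and compute and a tool call to move; the robot and the scene stay as the last step left them, time stands still between calls to the robot, and variables do not carry over. Pictures are saved under pics/ and viewed, at most 10 in all, crops included, and the job is handed in when it is done.

Besides the shell and the picture viewer there is one more tool, called after ">>>" as name(argument=value, ...) on one line, values as JSON. play_rows: Moves the arm, as the interface text tells. Its arguments: {"type":"object","properties":{"commands":{"type":"array"},"force":{"type":"number"}},"required":["commands"]}

```bash
mkdir -p pics; cat > h.py <<'E'
import numpy as np, cv2
from rig import robot, vision, models
def save(n,im): cv2.imwrite('pics/'+n,cv2.cvtColor(im,cv2.COLOR_RGB2BGR))
def proj(cam,P):
    c=vision.get_calibration(cam);K=np.array([[c['fx'],0,c['cx']],[0,c['fy'],c['cy']],[0,0,1.]])
    return cv2.projectPoints(np.array(P,float).reshape(-1,3),np.array(c['rvec'],float),np.array(c['tvec'],float),K,np.array(c['dist_coeffs'],float))[0].reshape(-1,2)
def back(cam,uv,z):
    c=vision.get_calibration(cam);K=np.array([[c['fx'],0,c['cx']],[0,c['fy'],c['cy']],[0,0,1.]])
    n=cv2.undistortPoints(np.array(uv,float).reshape(-1,1,2),K,np.array(c['dist_coeffs'],float)).reshape(-1,2)
    R=cv2.Rodrigues(np.array(c['rvec'],float))[0];C=-R.T@np.array(c['tvec'],float).ravel()
    d=np.c_[n,np.ones(len(n))]@R; return C+d*((z-C[2])/d[:,2])[:,None]
E
python3 - <<'E'
from h import *
a=vision.grab_frame('scene');b=vision.grab_frame('top')
save('a.png',a);save('b.png',cv2.resize(b,(800,600)))
for cam in('scene','top'):
  for l in('station','bin','ball0_center','sanding_block','spindle','screwdriver'):
    print(cam,l,[(round(r['score'],2),r['bbox']) for r in models.cut_out(cam,l)][:6])
print(robot.observe())
E
```

```text
scene station [(0.72, [128.3, 150.4, 362.3, 339.6])]
scene bin [(0.86, [258.9, 170.6, 317.5, 251.8]), (0.85, [404.9, 182.8, 433.3, 235.6]), (0.69, [329.9, 267.8, 380.2, 316.6]), (0.15, [126.2, 151.0, 361.2, 341.1])]
scene ball0_center []
scene sanding_block [(0.87, [253.2, 283.2, 304.7, 336.1])]
scene spindle [(0.83, [148.8, 186.2, 174.8, 222.3])]
scene screwdriver [(0.92, [337.9, 323.1, 407.1, 380.7])]
top station [(0.8, [232.7, 59.8, 391.7, 264.4])]
top bin [(0.98, [197.6, 298.4, 243.7, 345.1]), (0.95, [256.6, 184.2, 312.9, 218.9]), (0.71, [170.0, 180.7, 209.3, 227.6])]
top ball0_center [(0.36, [255.2, 185.1, 312.7, 222.2])]
top sanding_block [(0.78, [203.4, 126.1, 242.4, 169.4])]
top spindle [(0.92, [367.0, 104.8, 392.4, 134.1])]
top screwdriver [(0.84, [139.0, 153.7, 154.8, 218.8])]
{'time_s': 0.7, 'joints': array([ 1.07280178,  0.52136499, -0.03631328,  1.599505  ,  0.0212073 ,
        1.02107908, -0.11278295]), 'qvel': array([-0.00055457,  0.00116358, -0.00179076, -0.00154747,  0.00116495,
        0.00105742, -0.00052907]), 'effort': array([ 1.76209378e-04, -9.26685691e+01,  1.97803728e+00, -3.70211077e+01,
        1.80223718e-02,  2.00540198e-03,  8.62994830e-05]), 'tool_pos': array([ 0.25927377, -0.56868329,  0.23131067]), 'tool_rot': array([1.34375612e-05, 9.77212173e-01, 2.12264856e-01, 4.83664800e-06]), 'wrist_force': array([ 0.02451618, -0.46184551,  1.04771213]), 'wrist_torque': array([0.04005714, 0.00572548, 0.01735957]), 'gripper_force': 0.0, 'gripper_width': 0.08560504579540186}
```

View pics/a.png

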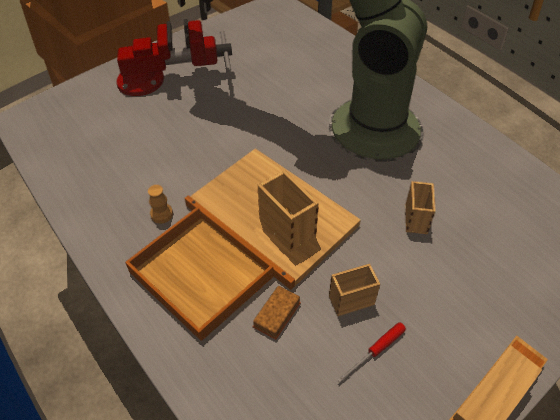

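View pics/b.png

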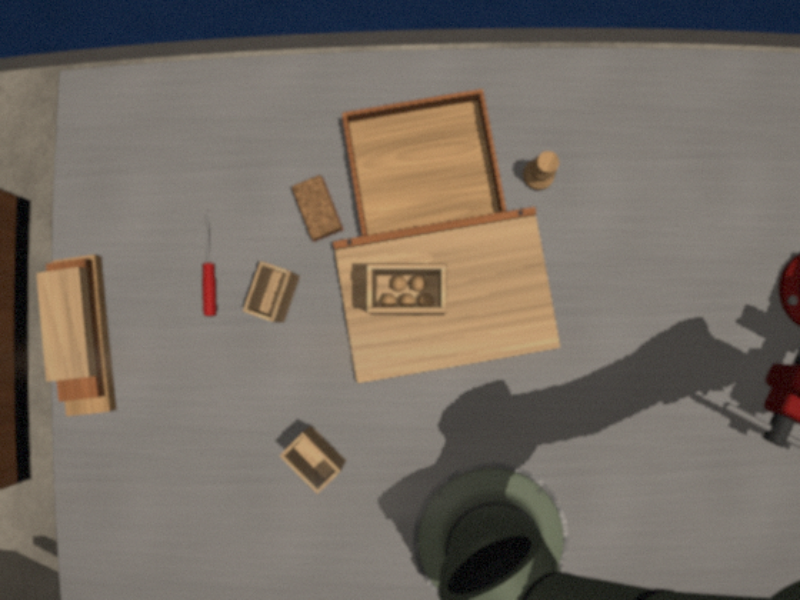

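The bins are at (405,290), (270,290) and (310,455) in the enlarged top picture. The one at (405,290) is meant: it stands on the loading board and holds the five balls. The station runs from the board's near corners (357,381) and (560,347) to the tray at the top. I'll confirm in a crop and fit the poses.

```bash
python3 - <<'E'
from h import *
from scipy.optimize import least_squares
b=vision.grab_frame('top'); np.save('top.npy',b)
save('c.png',cv2.resize(b[55:275,220:405],None,fx=2.7*1.2*0.84,fy=2.7*1.2*0.84,interpolation=cv2.INTER_CUBIC))
# station rough fit
uv=np.array([[357,381],[560,347],[333,243],[536,210]])*.7
mod=np.array([[-.25,.19,.025],[-.25,-.19,.025],[.0,.19,.034],[.015,-.19,.034]])
def T(p,m):
    c,s=np.cos(p[2]),np.sin(p[2]);return np.c_[p[0]+c*m[:,0]-s*m[:,1],p[1]+s*m[:,0]+c*m[:,1],m[:,2]]
r=least_squares(lambda p:(proj('top',T(p,mod))-uv).ravel(),[.5,0,0]);print('st',r.x,r.fun.round(1))
uv2=np.array([[369,264],[446,264],[445,313],[369,311]])*.7
print(back('top',uv2,.155).round(3))
mask=[r for r in models.cut_out('top','bin') if r['bbox'][1]<250 and r['bbox'][0]>230][0]['region']
# silhouette fit
B=np.array([[sx*.04,sy*.065,z] for sx in(-1,1) for sy in(-1,1) for z in(.025,.155)])
def iou(p):
    h=cv2.convexHull((proj('top',T(p,B))*8).astype(np.float32)); m=np.zeros((420*2,560*2),np.uint8)
    cv2.fillPoly(m,[(h/4).round().astype(np.int32)],1); g=cv2.resize(mask.astype(np.uint8),(1120,840),interpolation=0)
    return -(m&g).sum()/(m|g).sum()
from scipy.optimize import minimize
c=back('top',uv2,.155).mean(0)
q=minimize(iou,[c[0],c[1],0.],method='Nelder-Mead',options=dict(initial_simplex=[[c[0],c[1],0],[c[0]+.01,c[1],0],[c[0],c[1]+.01,0],[c[0],c[1],.1]]))
print('bin',q.x,q.fun)
E
```

```text
st [0.57970845 0.08698375 0.12815565] [-1.4 -0.4 -0.3  1.1  1.1  1.8  0.7 -2.4]
[[0.506 0.204 0.155]
 [0.503 0.078 0.155]
 [0.423 0.082 0.155]
 [0.429 0.206 0.155]]
bin [ 0.63106343  0.20703083 -1.58518519] 0.0<stdin>:19: RuntimeWarning: overflow encountered in scalar negative
```

View pics/c.png

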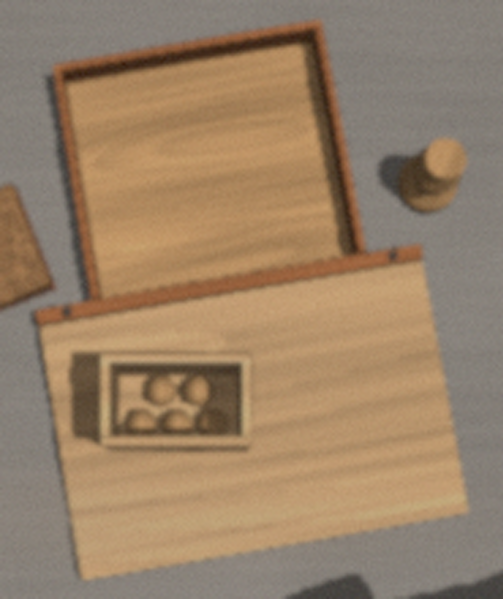

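The crop shows the bin with five balls inside, its rim corners at (101,355), (252,352), (248,447) and (103,446). Back-projected, the rim measures about 130 x 80 mm, which matches the listed size. I'll refit the poses from the sharper corners.

```bash
cat >> h.py <<'E'
from scipy.optimize import least_squares
def T(p,m):
    c,s=np.cos(p[2]),np.sin(p[2]);return np.c_[p[0]+c*m[:,0]-s*m[:,1],p[1]+s*m[:,0]+c*m[:,1],m[:,2]]
def loc(S,P):
    c,s=np.cos(S[2]),np.sin(S[2]);d=np.array(P)[:2]-S[:2];return np.array([c*d[0]+s*d[1],-s*d[0]+c*d[1]])
E
python3 - <<'E'
from h import *
o=np.array([220,55]);k=2.7216
uv=(np.array([[80,579],[468,511],[40,323],[425,262],[37,310],[421,246]])+.5)/k+o-.5
mod=np.array([[-.25,.19,.025],[-.25,-.19,.025],[0,.19,.034],[0,-.19,.034],[.015,.19,.034],[.015,-.19,.034]])
r=least_squares(lambda p:(proj('top',T(p,mod))-uv).ravel(),[.5,0,0]);S=r.x;print('st',S,r.fun.round(1))
ub=(np.array([[101,355],[252,352],[248,447],[103,446]])+.5)/k+o-.5
mb=np.array([[.04,.065,.155],[.04,-.065,.155],[-.04,-.065,.155],[-.04,.065,.155]])
r=least_squares(lambda p:(proj('top',T(p,mb))-ub).ravel(),[.46,.14,0]);print('bin',r.x,r.fun.round(1))
print('bin in st',loc(S,r.x),r.x[2]-S[2])
# refine with both cameras, scene mask overlay check
a=cv2.imread('pics/a.png')
for P in (T(S,mod),T(r.x,mb),T(r.x,mb-[0,0,.13])):
    for u in proj('scene',P): cv2.circle(a,tuple(u.round().astype(int)),1,(255,255,0),-1)
cv2.imwrite('pics/d.png',cv2.resize(a[140:350,120:400],None,fx=2.8,fy=2.8))
from scipy.spatial.transform import Rotation as R
s=robot.observe();q=s['tool_rot'];print(R.from_quat(q[[1,2,3,0]]).as_matrix().round(3))
E
```

```text
st [0.57751017 0.08880379 0.14074978] [ 0.1  0.4  0.4  1.3 -0.7  0.2  0.2 -0.9 -0.5 -0.6  0.6 -0.5]
bin [ 0.46505531  0.14391756 -0.02275125] [-0.2 -0.5 -0.2  0.5  1.4 -0.3 -1.   0.2]
bin in st [-0.10361114  0.07034454] -0.16350102650887358
[[ 0.91   0.415  0.   ]
 [ 0.415 -0.91  -0.   ]
 [ 0.     0.    -1.   ]]
```

View pics/d.png

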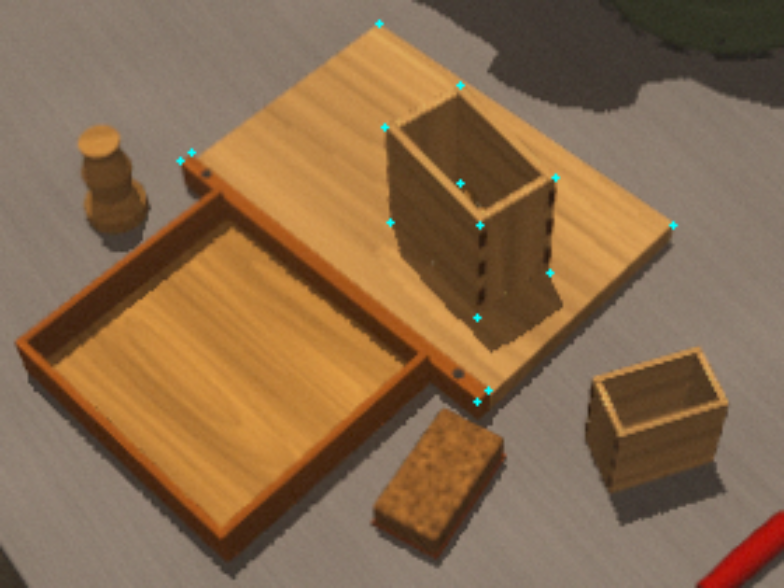

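The overlay agrees with the picture: bin rim corners at (385,128), (460,86), (555,178) and (480,215), strip and board edges on the marks. I'll grip the rim of the rear wall (8 mm) from above, so the bin can be slid and turned without lifting. First I move round to it.

>>> play_rows(commands=[0,25,40,0,0,0,4,0,25,40,0,0,0,4,0,25,40,0,0,0,4,0,25,40,0,0,0,4,0,25,40,0,0,0,4,0,25,40,0,0,0,4,0,25,40,0,0,0,4,0,25,40,0,0,0,4], force=30)

```text
time_s: 1.6
tool_pos: [0.46, -0.247, 0.2316]
tool_rot: [0.0, 0.88, 0.475, 0.0]
wrist_force: [0.4, 0.2, 0.7]
gripper_width: 0.0854
gripper_force: 0.0
```

>>> play_rows(commands=[0,0,40,0,0,0,4,0,0,40,0,0,0,4,0,0,40,0,0,0,4,0,0,40,0,0,0,4,0,0,40,0,0,0,4,0,0,40,0,0,0,4,0,0,40,0,0,0,4,0,0,40,0,0,0,4])

```text
time_s: 2.4
tool_pos: [0.4591, 0.0729, 0.2316]
tool_rot: [0.0, 0.715, 0.699, 0.0]
wrist_force: [-0.1, 0.3, -0.7]
gripper_width: 0.0854
gripper_force: 0.0
```

>>> play_rows(commands=[0,-10,20,0,0,0,0,0,-10,25,0,0,0,0,0,-10,25,0,0,0,0,0,0,0,0,0,0,0,0,0,0,0,0,0,0])

```text
time_s: 2.9
tool_pos: [0.4293, 0.1414, 0.2314]
tool_rot: [0.0, 0.716, 0.698, 0.0]
wrist_force: [0.4, -0.5, 0.4]
gripper_width: 0.0855
gripper_force: 0.0
```

```bash
python3 - <<'E'
from h import *
w=vision.grab_frame('wrist')
mb=np.array([[.04,.065,.155],[.04,-.065,.155],[-.04,-.065,.155],[-.04,.065,.155]])
u=proj('wrist',T([.465,.1439,-.0228],mb)); print(u.round(0))
for a in u: cv2.circle(w,tuple(a.round().astype(int)),3,(0,255,255),1)
save('e.png',w)
E
```

```text
[[385. 131.]
 [369. 292.]
 [273. 292.]
 [272. 132.]]
```

View pics/e.png

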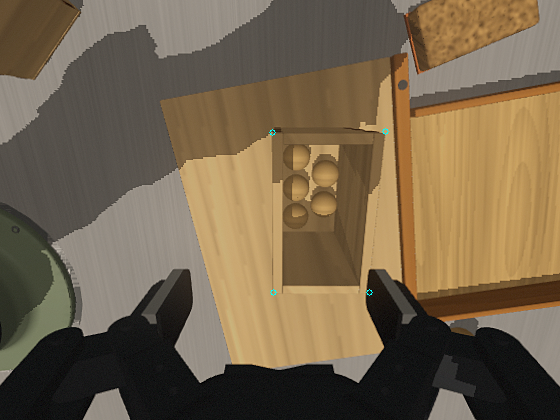

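The wrist picture shows the bin rim at about (273,132), (379,133), (363,292), (274,293), with five balls inside. My front marks lie about 6 px too far right, so I refit.

```bash
python3 - <<'E'
from h import *
for uv in ([[379,133],[363,292],[274,293],[273,132]],):
    print(back('wrist',uv,.155).round(4)); print(back('wrist',[[282,137],[282,286]],.155).round(4))
    mb=np.array([[.04,.065,.155],[.04,-.065,.155],[-.04,-.065,.155],[-.04,.065,.155]])
    r=least_squares(lambda p:(proj('wrist',T(p,mb))-uv).ravel(),[.465,.14,0]);print(r.x,r.fun.round(1))
E
```

```text
[[0.5024 0.2069 0.155 ]
 [0.4987 0.0782 0.155 ]
 [0.4242 0.0792 0.155 ]
 [0.4275 0.2096 0.155 ]]
[[0.4338 0.206  0.155 ]
 [0.431  0.0856 0.155 ]]
[ 0.4631776   0.14323509 -0.02808043] [ 3.8 -0.4  3.1  1.  -3.4 -0.2 -3.6  0.5]
```

>>> play_rows(commands=[120,2,2,0,0,0,0,120,0,0,0,0,0,0,120,0,0,-25,0,0,0,120,0,0,-25,0,0,0,120,0,0,-25,0,0,0,120,0,0,-20,0,0,0,120,0,0,-11,0,0,0,120,0,0,0,0,0,0])

```text
time_s: 3.75
tool_pos: [0.4308, 0.143, 0.1244]
tool_rot: [-0.0, 0.716, 0.698, -0.001]
wrist_force: [0.4, 0.0, 0.8]
gripper_width: 0.045
gripper_force: 0.0
```

>>> play_rows(commands=[255,0,0,0,0,0,0,255,0,0,0,0,0,0,255,0,0,0,0,0,0,255,0,0,0,0,0,0,255,0,0,0,0,0,0,255,0,0,0,0,0,0,255,0,0,0,0,0,0,255,0,0,0,0,0,0])

```text
time_s: 4.55
tool_pos: [0.4312, 0.1433, 0.1253]
tool_rot: [-0.0, 0.716, 0.698, -0.0]
wrist_force: [0.0, -0.6, -4.2]
gripper_width: 0.0077
gripper_force: 29.8
```

Gripped: the opening of 7.7 mm matches the 8 mm wall. I slide and turn the bin to about 14 mm short of the strip.

>>> play_rows(commands=[255,0,0,-1,0,0,0,255,6,-7,0,0,0,1.5,255,8,-7,0,0,0,1.5,255,8,-7,0,0,0,1.5,255,8,-7,0,0,0,1.5,255,8,-7,0,0,0,1.5,255,8,-6,0,0,0,1.5,255,8,-6,0,0,0,0.5])

```text
time_s: 5.35
tool_pos: [0.4855, 0.0964, 0.1244]
tool_rot: [-0.0, 0.656, 0.755, 0.0]
wrist_force: [-2.6, 2.5, 0.1]
gripper_width: 0.0077
gripper_force: 30.8
```

```bash
python3 - <<'E'
from h import *
from scipy.spatial.transform import Rotation as R
t=vision.grab_frame('top'); s=vision.grab_frame('scene')
k=3.2
A=cv2.resize(t[120:245,225:385],None,fx=k,fy=k,interpolation=cv2.INTER_CUBIC)
B=cv2.resize(s[150:270,210:370],None,fx=k,fy=k,interpolation=cv2.INTER_CUBIC)
print(A.shape,B.shape)
w=max(A.shape[1],B.shape[1]);im=np.zeros((600,512,3),np.uint8)
im=cv2.resize(np.vstack([A,B]),None,fx=.75,fy=.75); save('f.png',im)
o=robot.observe();M=R.from_quat(o['tool_rot'][[1,2,3,0]]).as_matrix();S=[.5775,.0888,.1407]
print(o['tool_pos'],M[:,1].round(4),np.arctan2(M[1,1],M[0,1]),loc(S,o['tool_pos']),o['wrist_force'],M[:,2])
E
```

```text
(400, 512, 3) (384, 512, 3)
[0.48622622 0.09549687 0.12419947] [9.905e-01 1.376e-01 5.000e-04] 0.13805508803657054 [-0.08943268  0.01943059] [ 1.11368445 -0.76374466 -2.71669709] [ 5.52840920e-04 -2.86280197e-05 -9.99999847e-01]
```

View pics/f.png

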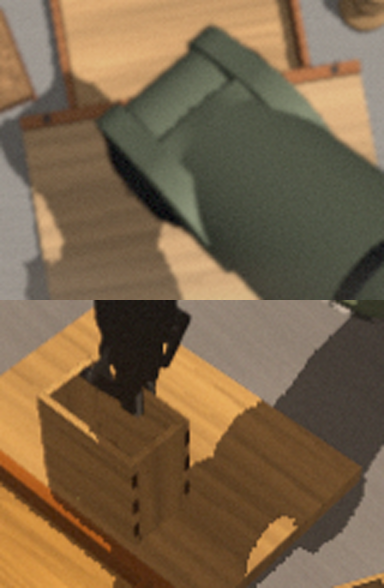

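The arm hides the bin in the top half; the scene half shows it upright at (90,440), parallel to the strip with a small gap. Now I push it up against the strip.

>>> play_rows(commands=[255,3,0.4,0,0,0,0,255,3,0.4,0,0,0,0,255,3,0.4,0,0,0,0,255,2,0.3,0,0,0,0,255,0,0,0,0,0,0])

```text
time_s: 5.95
tool_pos: [0.4964, 0.0981, 0.1242]
tool_rot: [0.0, 0.656, 0.755, 0.0]
wrist_force: [-0.0, 0.5, -4.3]
gripper_width: 0.0075
gripper_force: 30.7
```

>>> play_rows(commands=[255,2,0.3,0,0,0,0,255,0,0,0,0,0,0])

```text
time_s: 6.15
tool_pos: [0.4984, 0.0983, 0.1241]
tool_rot: [-0.0, 0.656, 0.755, 0.0]
wrist_force: [0.0, 0.0, -4.0]
gripper_width: 0.0072
gripper_force: 30.7
```

>>> play_rows(commands=[255,2,0.3,0,0,0,0,255,0,0,0,0,0,0])

```text
time_s: 6.35
tool_pos: [0.4992, 0.0985, 0.1243]
tool_rot: [-0.001, 0.656, 0.755, -0.001]
wrist_force: [-10.2, -1.0, 8.8]
gripper_width: 0.0075
gripper_force: 32.9
```

Contact at 10 N. I release, rise and look.

>>> play_rows(commands=[120,0,0,0,0,0,0,120,0,0,0,0,0,0,120,0,0,0,0,0,0,120,0,0,0,0,0,0,120,0,0,25,0,0,0,120,0,0,30,0,0,0,120,0,0,25,0,0,0,120,0,0,0,0,0,0])

```text
time_s: 7.15
tool_pos: [0.5017, 0.0988, 0.2071]
tool_rot: [0.001, 0.656, 0.755, 0.002]
wrist_force: [0.7, -0.0, -0.9]
gripper_width: 0.0457
gripper_force: 0.0
```

```bash
python3 - <<'E'
from h import *
w=vision.grab_frame('wrist'); s=vision.grab_frame('scene')
o=robot.observe();print(o['tool_pos'],o['wrist_force'])
S=[.5775,.0888,.1407]
mb=np.array([[.04,.065,.155],[.04,-.065,.155],[-.04,-.065,.155],[-.04,.065,.155]])
m=np.array([[0,.1,.034],[0,-.1,.034],[0,0,.034]])
bp=T(S,np.array([[-.04,.0195,0]]))[0];bp[2]=S[2];print(bp,proj('wrist',T(bp,mb)).round(0).tolist(),proj('wrist',T(S,m)).round(0).tolist())
B=cv2.resize(s[150:270,210:370],(560,420),interpolation=cv2.INTER_CUBIC)
save('g.png',cv2.resize(np.hstack([w,B]),(800,300),interpolation=cv2.INTER_AREA))
E
```

```text
[0.50044855 0.0982603  0.20440689] [-0.24247191 -0.00454979 -0.19853392]
[0.53516067 0.10249785 0.1407    ] [[398.0, 141.0], [377.0, 317.0], [272.0, 317.0], [270.0, 141.0]] [[354.0, 116.0], [341.0, 292.0], [347.0, 212.0]]
```

View pics/g.png

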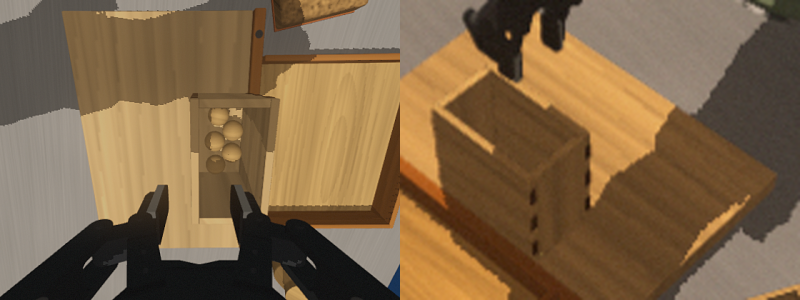

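The wrist picture shows the rim at (192,95)-(195,223), within about 5 px of the prediction for a bin flush at station y of 20 to 25 mm. The scene half shows it upright against the strip. The grip point stopped at station x of -76 mm, as expected. Now I go behind it, shut the fingers, descend and push high.

>>> play_rows(commands=[255,0,0,5,0,0,0,255,-15,-1.6,0,0,0,0,255,-15,-1.6,0,0,0,0,255,-15,-1.6,0,0,0,0,255,0,0,-25,0,0,0,255,0,0,-25,0,0,0,255,0,0,-30,0,0,0,255,0,0,0,0,0,0])

```text
time_s: 8.05
tool_pos: [0.4533, 0.0932, 0.1264]
tool_rot: [-0.002, 0.656, 0.755, -0.002]
wrist_force: [0.3, 0.5, 1.1]
gripper_width: -0.0002
gripper_force: 0.0
```

>>> play_rows(commands=[255,5,0.7,0,0,0,0,255,5,0.7,0,0,0,0,255,5,0.7,0,0,0,0,255,5,0.7,0,0,0,0,255,5,0.7,0,0,0,0,255,0,0,0,0,0,0])

```text
time_s: 8.65
tool_pos: [0.4808, 0.0971, 0.1294]
tool_rot: [0.0, 0.656, 0.755, 0.0]
wrist_force: [-0.9, -0.3, -0.3]
gripper_width: 0.0003
gripper_force: 0.5
```

>>> play_rows(commands=[255,5,0.7,0,0,0,0,255,5,0.7,0,0,0,0,255,5,0.7,0,0,0,0,255,5,0.7,0,0,0,0,255,5,0.7,0,0,0,0,255,5,0.7,0,0,0,0])

```text
time_s: 9.25
tool_pos: [0.5103, 0.1014, 0.1298]
tool_rot: [-0.0, 0.656, 0.755, -0.0]
wrist_force: [-17.1, -3.4, 37.2]
gripper_width: -0.0002
gripper_force: 17.0
```

```bash
python3 - <<'E'
from h import *
s=vision.grab_frame('scene');save('i.png',cv2.resize(s[130:290,190:390],(500,400),interpolation=cv2.INTER_CUBIC));o=robot.observe();print(o['tool_pos'],o['wrist_force'])
E
```

```text
[0.51112843 0.10161264 0.13002684] [-8.74569506 -1.88200534 17.88048307]
```

View pics/i.png

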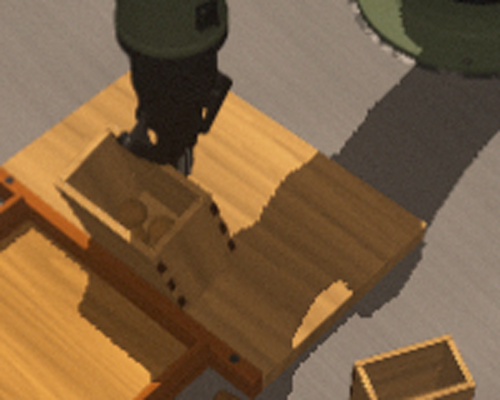

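The bin has tipped about 28 degrees, its rim at (110,135)-(210,195), and the rim now presses up under the gripper (37 N). I raise the tool, then carry on.

>>> play_rows(commands=[255,0,0,6,0,0,0,255,0,0,6,0,0,0,255,0,0,3,0,0,0])

```text
time_s: 9.6
tool_pos: [0.5107, 0.1014, 0.1449]
tool_rot: [0.0, 0.656, 0.755, 0.0]
wrist_force: [-1.3, -0.6, -0.0]
gripper_width: 0.0001
gripper_force: 0.3
```

>>> play_rows(commands=[255,4,0.6,2,0,0,0,255,4,0.6,2,0,0,0,255,4,0.6,1,0,0,0])

```text
time_s: 9.9
tool_pos: [0.5228, 0.1032, 0.1495]
tool_rot: [0.0, 0.656, 0.755, 0.0]
wrist_force: [-2.6, -1.5, 2.3]
gripper_width: 0.0001
gripper_force: 1.0
```

>>> play_rows(commands=[255,5,0.7,0,0,0,0,255,5,0.7,0,0,0,0,255,5,0.7,0,0,0,0])

```text
time_s: 10.2
tool_pos: [0.5378, 0.1053, 0.1492]
tool_rot: [-0.0, 0.656, 0.755, 0.0]
wrist_force: [-1.0, -0.3, 1.7]
gripper_width: -0.0001
gripper_force: 0.8
```

>>> play_rows(commands=[255,5,0.7,0,0,0,0,255,5,0.7,0,0,0,0,255,5,0.7,0,0,0,0,255,5,0.7,0,0,0,0])

```text
time_s: 10.6
tool_pos: [0.5577, 0.1081, 0.1492]
tool_rot: [-0.0, 0.656, 0.755, 0.0]
wrist_force: [0.1, 0.1, 0.7]
gripper_width: -0.0004
gripper_force: 0.2
```

>>> play_rows(commands=[255,5,0.7,0,0,0,0,255,5,0.7,0,0,0,0,255,5,0.7,0,0,0,0,255,0,0,0,0,0,0])

```text
time_s: 11.0
tool_pos: [0.5728, 0.1102, 0.1492]
tool_rot: [-0.0, 0.656, 0.755, 0.0]
wrist_force: [-0.4, -0.5, -0.0]
gripper_width: 0.0001
gripper_force: 0.0
```

```bash
python3 - <<'E'
from h import *
s=vision.grab_frame('scene');save('j.png',cv2.resize(s[130:350,120:395],(600,480),interpolation=cv2.INTER_CUBIC));o=robot.observe();print(o['tool_pos'],o['wrist_force'])
E
```

```text
[0.57239064 0.11020796 0.14917483] [0.22861565 0.06462219 0.05407923]
```

View pics/j.png

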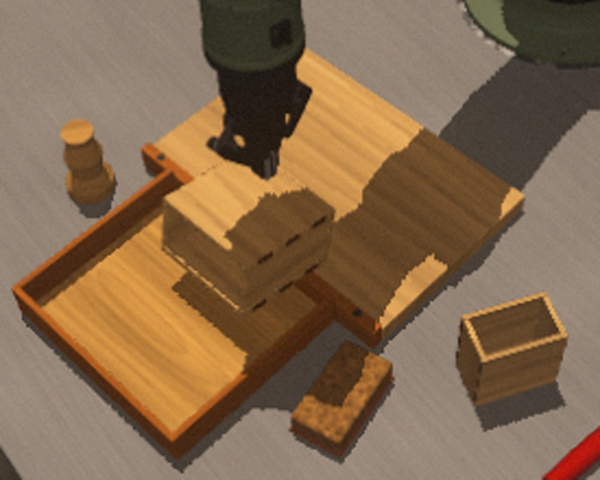

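The bin has fallen over the strip: body at (165-335, 165-305), mouth toward the tray. No balls show yet. I retreat and check whether they rolled out.

>>> play_rows(commands=[255,0,0,30,0,0,0,255,0,0,40,0,0,0,255,0,-20,40,0,0,0,255,0,-40,20,0,0,0,255,0,-40,0,0,0,-4,255,0,-40,0,0,0,-4,255,0,-40,0,0,0,-4,255,0,-40,0,0,0,-4])

```text
time_s: 11.85
tool_pos: [0.5718, -0.1115, 0.2795]
tool_rot: [0.0, 0.756, 0.655, -0.0]
wrist_force: [0.8, -0.1, -0.6]
gripper_width: 0.0
gripper_force: 0.0
```

>>> play_rows(commands=[255,-5,-40,0,0,0,-4,255,-5,-40,0,0,0,-4,255,-5,-40,0,0,0,-4,255,-5,-40,0,0,0,-4,255,-5,-40,0,0,0,-4,255,0,0,0,0,0,0])

```text
time_s: 12.45
tool_pos: [0.545, -0.3158, 0.2788]
tool_rot: [0.001, 0.86, 0.511, -0.001]
wrist_force: [-0.5, 0.2, 0.1]
gripper_width: 0.0004
gripper_force: 0.0
```

```bash
python3 - <<'E'
from h import *
S=[.5775,.0888,.1407]
t=vision.grab_frame('top')
for l in('ball0_center','bin'):
  for r in models.cut_out('top',l)[:7]:
    b=r['bbox'];c=[(b[0]+b[2])/2,(b[1]+b[3])/2];p=back('top',[c],.019)[0];print(l,round(r['score'],2),np.round(b),(loc(S,p)*1000).round())
s=vision.grab_frame('scene')
for r in models.cut_out('scene','ball0_center')[:7]:
    b=r['bbox'];c=[(b[0]+b[2])/2,(b[1]+b[3])/2];p=back('scene',[c],.019)[0];print('scene',round(r['score'],2),np.round(b),(loc(S,p)*1000).round())
A=cv2.resize(t[55:215,225:385],(400,400),interpolation=cv2.INTER_CUBIC);B=cv2.resize(s[160:350,120:310],(400,400),interpolation=cv2.INTER_CUBIC)
save('k.png',np.hstack([A,B]))
print(robot.observe()['tool_pos'])
E
```

```text
bin 0.93 [170. 183. 212. 228.] [-63. 317.]
bin 0.88 [261. 111. 324. 173.] [60. 23.]
bin 0.61 [198. 297. 239. 346.] [-377.  294.]
bin 0.21 [141. 168. 153. 220.] [-12. 432.]
[ 0.54759626 -0.30860117  0.27936633]
```

View pics/k.png

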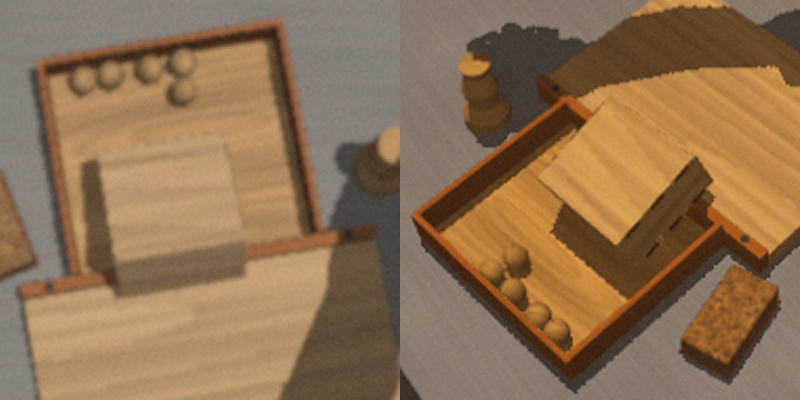

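All five balls lie on the tray floor by the far wall (top half: (82,80), (112,72), (149,67), (182,62), (182,92)). The bin lies over the strip with its mouth in the tray, and the block and spindle look untouched. I let things settle, check that nothing moves, and hand in.

>>> play_rows(commands=[255,0,0,0,0,0,0,255,0,0,0,0,0,0,255,0,0,0,0,0,0,255,0,0,0,0,0,0,255,0,0,0,0,0,0,255,0,0,0,0,0,0,255,0,0,0,0,0,0,255,0,0,0,0,0,0])

```text
time_s: 13.5
tool_pos: [0.5472, -0.3099, 0.2793]
tool_rot: [-0.0, 0.857, 0.515, -0.0]
wrist_force: [-0.1, -0.6, 1.0]
gripper_width: -0.0001
gripper_force: 0.0
```

>>> play_rows(commands=[255,0,0,0,0,0,0,255,0,0,0,0,0,0,255,0,0,0,0,0,0,255,0,0,0,0,0,0,255,0,0,0,0,0,0,255,0,0,0,0,0,0,255,0,0,0,0,0,0,255,0,0,0,0,0,0])

```text
time_s: 14.3
tool_pos: [0.5473, -0.3099, 0.2793]
tool_rot: [-0.0, 0.857, 0.515, 0.0]
wrist_force: [0.1, -0.3, 0.2]
gripper_width: 0.0
gripper_force: 0.0
```

```bash
python3 - <<'E'
from h import *
a=vision.grab_frame('scene').astype(float)
for _ in range(8): vision.grab_frame('top')
b=vision.grab_frame('scene').astype(float)
d=cv2.blur(abs(a-b).mean(2),(5,5))[160:350,120:330].max();print('diff',d)
if d<12: print(robot.finish_job())
E
```

```text
diff 4.386666666666665
the job is handed in; nothing more can be done
None
```

I handed the job in without a reported verdict: the last pictures show all five balls on the tray floor and the bin lying still over the strip, mouth in the tray, though the gripper saw 37 N mid-tip (its body's limit is 40 N).

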